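Store the checked guide bar and hold the next one in the checker's window

ROBOT

A 7-joint arm with a two-finger parallel gripper is mounted at the origin on the work surface. World frame = base frame: x ahead of the robot, y to its left, z up, the work surface at z = 0. Lengths are in m, angles in rad, forces in N, time in s.
With the tool pointing down it reaches from about 0.4 to 0.85 m from the base axis. Payload 10.4 kg.
Tool frame: the origin (TCP) lies at the very end of the fingers, on their centre line; the grasp point (between the pads) lies 19 mm behind it (manip.grip_depth is the distance from the TCP to the grasp point, in m); z points along the fingers, x is the direction in which the jaws open and shut, and the axes are right-handed (so a half turn about z gives the same grasp; the last joint's range is limited). The gripper opens to 85 mm and grips with 20 to 120 N. Pads are 22 mm wide; open, the fingers measure 114 mm over their backs; the gripper's body (76 mm by 85 mm) begins 54 mm behind the grasp point. The pads swing forward as they close: fully open they stand 13 mm farther back than shut.
Start: joints at [1.322, 0.332, -0.065, 1.46, 0.022, 1.35, -0.088], TCP at [0.14, -0.609, 0.231] pointing down, gripper open.
Joint ranges: [-2.6, 2.6], [-0.5, 2.12], [-1.47, 1.34], [0.16, 2.42], [-1.27, 4.41], [0.06, 2.06], [-2.6, 2.6]. Speed limits (rad/s): [2.22, 2.22, 2.79, 2.79, 3.14, 3.14, 3.14].

INTERFACE

Orientations are given as a unit quaternion [x, y, z, w].
In Python, from workcell import manip, cams gives the robot as it stands. The module is installed in compiled form; this text tells all that it offers.
- The arm moves only by the tool move_arm, never from a script. Its arguments are lists of equal length, an entry for each row: "claw": the opening, from 0 (shut) to 1 (fully open); "dp": the shift along the tool's x, y, z as a fraction of full scale, a list of three; "turn": the turn, a rotation vector about the tool's x, y, z as a fraction of full scale, a list of three. A call has 1 to 8 rows; each row shifts and turns the commanded pose from where the row before left it, along the tool's axes as they then stand; what a row does not reach is not made up. Full scale, the value 1, is 200 mm for a shift and 45 degrees for a turn. A row lasts 1/12 s, in which the tool goes at most 41.7 mm and 7.16 degrees, less where a joint would pass 70% of its speed; a pose out of reach is approached as far as the arm can. A call with a number of a shift or a turn outside -1 to 1 is refused whole. A call with a gripper value outside its range is refused whole. The fingers move at their own pace and stop on an object; "grip_force" is the grip in N (left out, the last holds). Time passes only in rows, so rows that do not move let the fingers close. It gives the time, the measured TCP pose, the force and the opening at its end, in the units of the state.
- manip.get_obs(): the state, without advancing time (a new reading comes with each control period).
- cams.camera(name): name is "scene" or "top"; returns the picture (480x640x3 uint8, red, green, blue); there is no depth.
- cams.camera_info(name): a dict with "fx", "fy", "cx", "cy" (pixels), "pose" (4x4, takes a point from camera to world coordinates). Camera axes: x right, y down, z forward; pixel columns grow to the right and rows downward; lengths in m; the calibration is good to about 2 mm. A picture is of the moment at which its call begins. camera_info takes no time and is no camera call.
- manip.hand_in(): hands the job in, once; it reports no verdict.
The state is a dict: "clock": time; "joint_pos": joint angles; "joint_velocities": joint speeds; "tau": joint torques, N m; "position": TCP position; "ee_rot": TCP orientation; "ft_force": force on the tool from outside, world axes, zero at the start; "torque": the same for the moment, N m; "grip_width": opening from 0.0 (shut) to 1.0 (fully open).
Only numpy, scipy, OpenCV 4.12 (cv2) and the standard library are available. Lean on these libraries where they do the work, as an engineer would, in place of code of your own. Each camera call takes 0.05 s, during which the arm holds its last target.

TASK

The guide bar with the green cap standing loose on the bench has passed its check: stand it upright in the empty cell of the blue divided crate, lowering it right down to the cell floor before letting go. Then take the bar with the orange cap, lower it upright, foot first, through the window in the yellow cover of the checker until the cover's top face is level with the red band, and finish while still holding it there in the gripper, hanging freely without resting on anything or being pushed hard against the window's edges. Do not disturb the bars already in the crate, the mallet or the grease pot.

Things in the scene. Friction and masses are not known exactly. Their poses are not given: they have to be found in the camera images.
- green_bar_mid (a point): Centre (60 mm above its underside) of the loose guide bar with the green cap, standing upright on the bench: aluminium, 44 mm (its x) by 24 mm (its y) by 120 mm high, about 0.25 kg; a black oblong mark 78 mm up, top 12 mm is the cap, a red band all round from 30 to 50 mm above the underside; the lowest 4 mm are stepped in by 1.5 mm a side. z is up along the bar. It stands turned by up to 0.5 rad.
- green_bar_foot (a point): Centre of the green-capped bar's underside, same axes; 60 mm below its centre.
- orange_bar_mid (a point): Centre (60 mm above its underside) of the bar to be checked. Same shape as the green-capped bar: an aluminium guide bar, 44 mm (its x) by 24 mm (its y) by 120 mm high, with a red band all round from 30 to 50 mm above its underside, but with a orange cap; same axes, same stepped foot. The only orange-capped bar; it stands loose on the bench.
- orange_bar_foot (a point): Centre of the orange-capped bar's underside, same axes; 60 mm below its centre.
- crate: Blue open crate fixed to the bench, 220 mm (its x) by 78 mm (its y) by 62 mm high, 5 mm walls and floor; origin under its centre on the bench. Two cross walls make three cells in a row along its x, 66 mm by 68 mm inside, 71.7 mm apart, all as high as the rim. Two cells hold bars, one is empty.
- free_cell_floor (a point): Centre of the top of the thin square cork pad on the floor of the empty cell, where the green-capped bar's underside comes to stand: 8 mm above the bench, 54 mm below the crate's rim. Its axes are those of the crate.
- window (a point): Centre of the checker's window, at the height of the yellow cover's top face, 100 mm above the bench. The checker is a grey hollow box fixed to the bench, 160 mm (x) by 130 mm (y) by 100 mm high. The upright window is 46 mm along x and 26 mm along y (2 mm larger than the bar each way), with a 4 mm 45-degree bevel round its mouth; the cover is 12 mm thick and beneath it the box is empty down to the bench. z up; the bar's x must lie along the window's x, either way round.
- stored_bar_a_mid (a point): Centre (60 mm above its underside) of a green-capped bar already standing in the crate, same size, top about 125 mm above the bench. Leave it alone.
- stored_bar_b_mid (a point): Centre of the other green-capped bar already standing in the crate, as above. Leave it alone.
- mallet_mid (a point): Middle of a soft-faced mallet lying on the bench beyond the bars, 310 mm long along its x, head (106 mm wide, 50 mm high) towards +x; this point is 25 mm above the bench. Leave it alone.
- pot_mid (a point): Centre of a yellow open grease pot, 70 mm across and 60 mm high, 30 mm above the bench. Leave it alone.

How it is judged:
By the outcome, as a careful person would: the job done as asked, in the order asked, and still so for the second after the job is handed in, while the arm keeps its last pose, push and grip.
It also fails if it takes over 62 s, if anything falls off the work surface, if the arm or the gripper's body presses on something with over 40 N, if the wrist force passes 120 N, or if a joint passes its speed limit or range.

## Working session

There is one attempt and no reset: what is moved stays moved. The work goes in short steps, Python scripts to look and compute and a tool call to move; the robot and the scene stay as the last step left them, time stands still between calls to the robot, and variables do not carry over. Pictures are saved under pics/ and viewed, and the job is handed in when it is done.

Besides the shell and the picture viewer there is one more tool, called after ">>>" as name(argument=value, ...), one argument or row to a line, values as JSON. move_arm: Moves the arm, as the interface text tells. Shift numbers are shares of 200 mm and turn numbers shares of 45 degrees, none past 1 either way. Its arguments: {"type":"object","properties":{"claw":{"type":"array","items":{"type":"number"}},"dp":{"type":"array","items":{"type":"array","items":{"type":"number"}}},"turn":{"type":"array","items":{"type":"array","items":{"type":"number"}}},"grip_force":{"type":"number"}},"required":["claw","dp","turn"]}

```bash
mkdir -p pics; python3 - <<'E'
from workcell import manip, cams
import cv2, numpy as np
np.set_printoptions(precision=4,suppress=True)
o=manip.get_obs()
for k in o: print(k,np.round(o[k],4))
for n in ("scene","top"):
    im=cams.camera(n); cv2.imwrite(f"pics/{n}0.png",im[:,:,::-1])
    i=cams.camera_info(n); print(n,i["fx"],i["fy"],i["cx"],i["cy"]);print(np.array(i["pose"]))
print(manip.grip_depth)
E
```

```text
clock 0.0
joint_pos [ 1.3224  0.3329 -0.0647  1.461   0.0216  1.3499 -0.0885]
joint_velocities [-0.0014 -0.0011  0.0031  0.0002 -0.0004  0.0023 -0.0005]
tau [ -0.0009 -62.5454   0.0489 -39.161    0.0162   0.0101   0.    ]
position [ 0.1398 -0.6088  0.2305]
ee_rot [ 0.7823 -0.623  -0.0006 -0.0004]
ft_force [-0.3317 -0.3224  0.5715]
torque [-0.0267 -0.0057 -0.0214]
grip_width 1.0003
scene 480.1467606566838 480.1467606566838 317.72247187185224 242.529292569017
[[-0.1198  0.5704 -0.8126  1.3094]
 [ 0.9927  0.0594 -0.1047  0.079 ]
 [-0.0115 -0.8192 -0.5733  0.5847]
 [ 0.      0.      0.      1.    ]]
top 497.47470919798127 497.47470919798127 314.62735463255785 235.84591883700702
[[-0.018  -0.9862  0.1647  0.4657]
 [-0.9996  0.0144 -0.0232 -0.0107]
 [ 0.0205 -0.1651 -0.9861  1.1333]
 [ 0.      0.      0.      1.    ]]
0.0187
```

View pics/scene0.png

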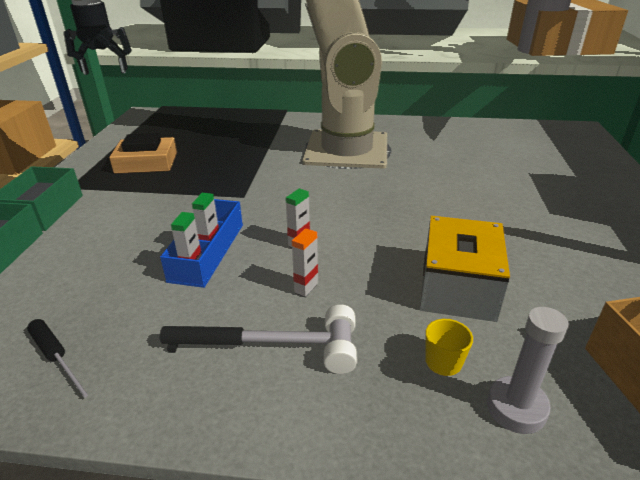

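View pics/top0.png

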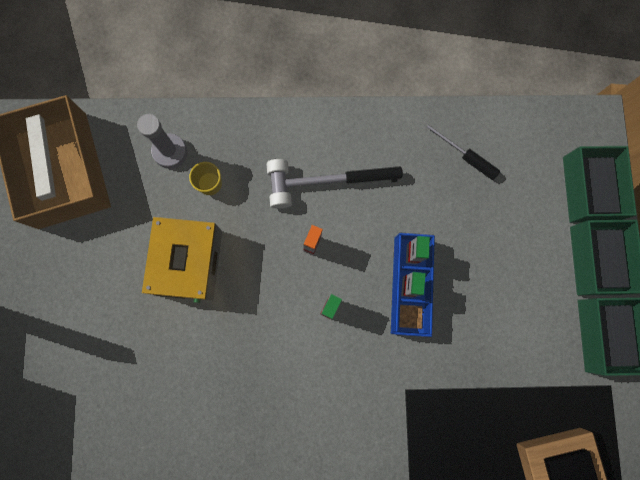

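The top view shows the orange cap at (313,239), the loose green cap at (331,307), the crate's empty cell with cork at (411,317), and the window at (179,257). The scene view agrees. Next I'll zoom in and measure.

```bash
python3 - <<'E'
import cv2,numpy as np
t=cv2.imread("pics/top0.png")
def z(x,y,w,h,f): return cv2.resize(t[y:y+h,x:x+w],None,fx=f,fy=f,interpolation=cv2.INTER_NEAREST)
a=z(295,220,50,50,8);b=z(315,285,50,50,8)
cv2.imwrite("pics/za.png",np.hstack([a,b[:, :400]]))
cv2.imwrite("pics/zb.png",np.hstack([z(140,210,85,100,5),z(385,230,55,110,5)[:500]]))
E
```

```text
(no output)
```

View pics/za.png

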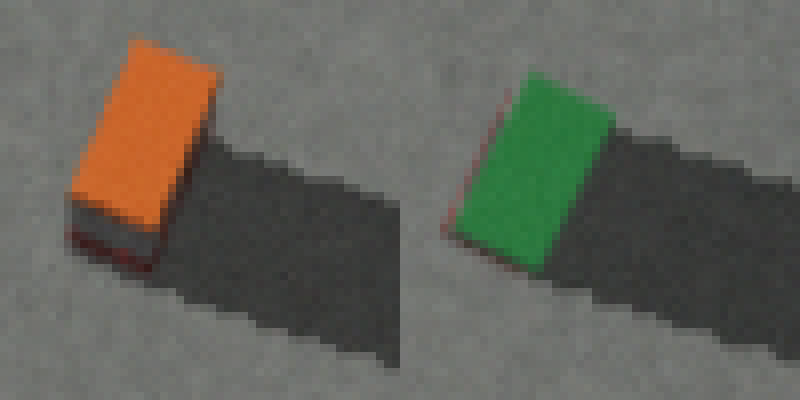

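View pics/zb.png

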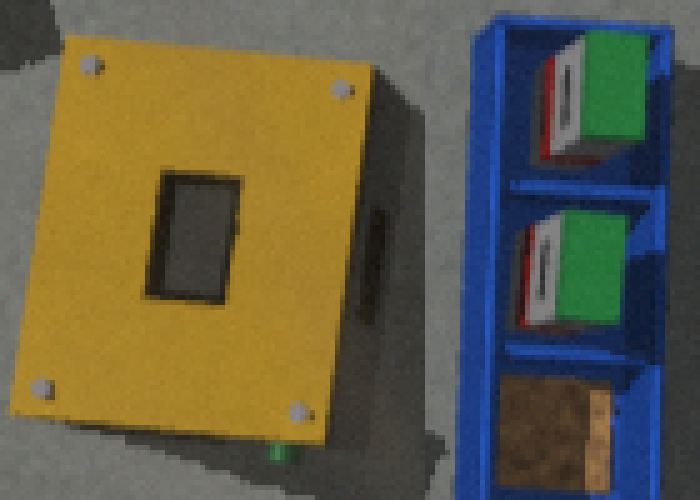

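```bash
cat > h.py <<'E'
import numpy as np, cv2
from workcell import manip, cams
np.set_printoptions(precision=4,suppress=True)
def rays(n,px):
    i=cams.camera_info(n); T=np.array(i["pose"]); px=np.atleast_2d(px).astype(float)
    d=np.c_[(px[:,0]-i["cx"])/i["fx"],(px[:,1]-i["cy"])/i["fy"],np.ones(len(px))]@T[:3,:3].T
    return T[:3,3],d
def onplane(n,px,z):
    c,d=rays(n,px); return (c+d*((z-c[2])/d[:,2])[:,None])[:,:2]
def proj(n,p):
    i=cams.camera_info(n); T=np.array(i["pose"]); q=(np.atleast_2d(p)-T[:3,3])@T[:3,:3]
    return np.c_[q[:,0]/q[:,2]*i["fx"]+i["cx"],q[:,1]/q[:,2]*i["fy"]+i["cy"]]
def rect(n,cnt,z,name="",up=8):
    # cnt: full-res contour in px, from upsampled mask
    p=onplane(n,cnt,z); (c,s,a)=cv2.minAreaRect((p*1000).astype(np.float32))
    if s[0]<s[1]: s=(s[1],s[0]); a+=90
    a=(a+90)%180-90
    print(name,"c",np.round(c,1),"size",np.round(s,1),"long axis deg",round(a,2)); return np.array(c)/1000,s,a
def contours(mask_float,box,up=8,mode=cv2.RETR_CCOMP):
    x,y,w,h=box
    m=cv2.resize(mask_float[y:y+h,x:x+w].astype(np.float32),None,fx=up,fy=up,interpolation=cv2.INTER_LINEAR)
    cs,hi=cv2.findContours((m>0.5).astype(np.uint8),mode,cv2.CHAIN_APPROX_NONE)
    o=[((c[:,0,:]+0.5)/up-0.5+np.array([x,y]),cv2.contourArea(c)/up/up,hi[0][k][3]>=0) for k,c in enumerate(cs)]
    return sorted(o,key=lambda t:-t[1])
def masks(im):
    hsv=cv2.cvtColor(im,cv2.COLOR_RGB2HSV); H,S,V=[hsv[:,:,k].astype(int) for k in range(3)]
    return dict(orange=(H>5)&(H<15)&(S>150)&(V>120),green=(H>45)&(H<80)&(S>100)&(V>85),
      yellow=(H>17)&(H<30)&(S>150)&(V>100),blue=(H>100)&(H<130)&(S>130)&(V>60))
E
python3 - <<'E'
from h import *
im=cv2.imread("pics/top0.png")[:,:,::-1].copy(); M=masks(im)
rect("top",contours(M["orange"],(295,220,40,40))[0][0],.12,"orange")
rect("top",contours(M["green"],(315,285,40,40))[0][0],.12,"green")
for c in contours(M["green"],(395,230,50,80))[:2]: rect("top",c[0],.125,"stored")
for c in contours(M["yellow"],(130,205,100,105))[:2]:
    rect("top",c[0],.1,f"yellow hole={c[2]}"); M0=c
    q=cv2.approxPolyDP(c[0].astype(np.float32),6,True)[:,0]; print(q,onplane("top",q,.1))
c=contours(M["blue"],(385,225,60,120))[0]; rect("top",c[0],.062,"crate rim")
cork=(lambda h:(h[:,:,0]<20)&(h[:,:,1]>70))(cv2.cvtColor(im,cv2.COLOR_RGB2HSV))
c=contours(cork,(388,300,50,35))[0]; rect("top",c[0],.008,"cork")
print(c[0].min(0),c[0].max(0))
E
```

```text
orange c [633.9 -30.5] size [46.  25.6] long axis deg -24.01
green c [490.5 -65.8] size [45.  25.2] long axis deg -27.97
stored c [ 534.2 -242.1] size [45.7 27.3] long axis deg -6.97
stored c [ 608.1 -254.8] size [43.7 26.6] long axis deg -3.21
yellow hole=False c [597.3 249.6] size [161.7 131.6] long axis deg -6.31
[[152.9375 217.5625]
 [141.5625 292.0625]
 [204.0625 298.4375]
 [213.4375 222.9375]] [[0.6823 0.3048]
 [0.5265 0.3225]
 [0.5113 0.1945]
 [0.669  0.1778]]
yellow hole=True c [597.9 249.3] size [55.3 37.4] long axis deg -6.35
[[172.9375 243.4375]
 [187.5625 245.9375]
 [184.0625 270.5625]
 [168.4375 268.0625]] [[0.6265 0.2613]
 [0.6208 0.2308]
 [0.5694 0.2368]
 [0.5751 0.2691]]
crate rim c [ 537.4 -245.4] size [221.5  89.9] long axis deg -4.88
cork c [ 468.  -248.7] size [49.9 49.4] long axis deg -3.07
[399.5625 304.5625] [421.4375 327.4375]
```

```bash
cat >> h.py <<'E'
def box(c,yaw,l,w,z):
    a=np.radians(yaw);R=np.array([[np.cos(a),-np.sin(a)],[np.sin(a),np.cos(a)]])
    q=np.array([[l,w],[-l,w],[-l,-w],[l,-w]])/2@R.T+c
    return np.c_[q,np.full(4,z)]
def draw(im,n,P,col):
    cv2.polylines(im,[np.round(proj(n,P)*16).astype(np.int32)],True,col,1,cv2.LINE_AA,4)
def go(pos,yaw):
    """print needed shift (tool axes, fractions) at present axes and turn (about tool z) to reach TCP pos & tool-x yaw(deg)"""
    from scipy.spatial.transform import Rotation as Ro
    o=manip.get_obs(); R=Ro.from_quat(o["ee_rot"]); X=R.as_matrix()
    y0=np.degrees(np.arctan2(X[1,0],X[0,0])); dy=(yaw-y0+180)%360-180
    Rt=Ro.from_euler('z',yaw,degrees=True)*Ro.from_euler('x',180,degrees=True)
    rv=np.degrees((R.inv()*Rt).as_rotvec())
    d=np.array(pos)-o["position"]
    print("t",o["clock"],"pos",np.array(o["position"]),"yaw",round(y0,2),"tilt_z",X[:,2],"F",np.array(o["ft_force"]),"grip",o["grip_width"])
    print("turn frac",rv/45,"deg",rv)
    print("world d",d,"shift frac now axes",X.T@d/.2," after-turn axes",Rt.as_matrix().T@d/.2)
    print("j",np.array(o["joint_pos"]))
E
python3 - <<'E'
from h import *
for n in("scene","top"):
    im=cv2.imread(f"pics/{n}0.png"); f=2
    for c,y,l,w,z in[((.6339,-.0305),-24,.044,.024,.12),((.6339,-.0305),-24,.044,.024,0),((.4905,-.0658),-28,.044,.024,.12),((.4905,-.0658),-28,.044,.024,0),
      ((.5976,.2495),-6.3,.16,.13,.1),((.5976,.2495),-6.3,.054,.034,.1),((.4682,-.2475),-4.5,.05,.05,.008),((.5397,-.2531),-4.5,.22,.078,.062)]:
        draw(im,n,box(c,y,l,w,z),(255,0,255))
    cv2.imwrite(f"pics/{n}_ov.png",cv2.resize(im[180:320,140:520] if n=="scene" else im[200:350,130:450],None,fx=2.1 if n=="scene" else 2.4,fy=2.1 if n=="scene" else 2.4,interpolation=cv2.INTER_CUBIC))
go([.4905,-.0658,.22],62)
E
```

```text
t 0.1 pos [ 0.1399 -0.6088  0.2306] yaw -77.06 tilt_z [-0.0003  0.0012 -1.    ] F [-0.3768 -0.3551  0.9313] grip 0.9999031019912394
turn frac [-0.0019  0.0008 -3.0902] deg [  -0.0862    0.0373 -139.0593]
world d [ 0.3506  0.543  -0.0106] shift frac now axes [-2.2534 -2.3167  0.0556]  after-turn axes [3.2204 0.2733 0.0529]
j [ 1.3224  0.3328 -0.0647  1.4609  0.0216  1.3499 -0.0885]
```

View pics/scene_ov.png

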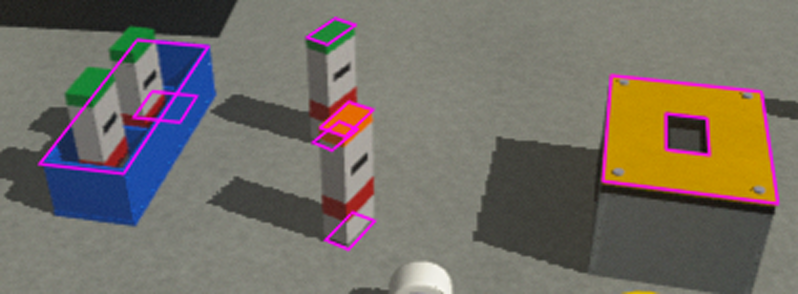

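View pics/top_ov.png

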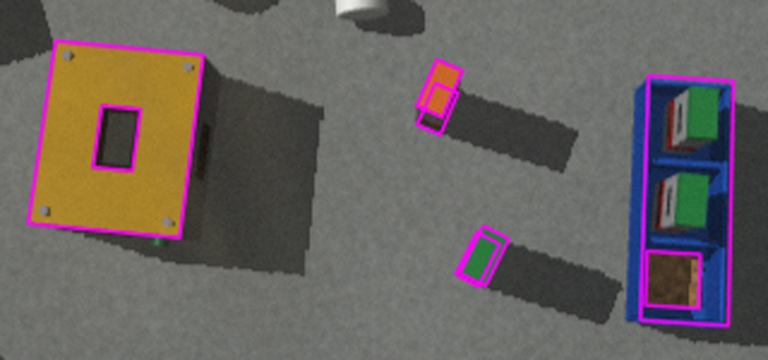

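Overlays agree in both views. Now I'll move over the green bar, translating first and then turning.

>>> move_arm(
  claw=[1, 1, 1, 1, 1, 1, 1, 1],
  dp=[
    [-0.12, -0.12, -0.02],
    [-0.12, -0.12, -0.02],
    [-0.12, -0.12, -0.02],
    [-0.12, -0.12, -0.02],
    [-0.12, -0.12, -0.02],
    [-0.12, -0.12, -0.02],
    [-0.12, -0.12, -0.02],
    [-0.12, -0.12, -0.02],
  ],
  turn=[
    [0, 0, 0],
    [0, 0, 0],
    [0, 0, 0],
    [0, 0, 0],
    [0, 0, 0],
    [0, 0, 0],
    [0, 0, 0],
    [0, 0, 0],
  ],
  grip_force=40,
)

```text
clock: 0.77
position: [0.2845, -0.3774, 0.2633]
ee_rot: [0.782, -0.623, -0.0, 0.0]
ft_force: [0.6, 0.2, 0.4]
grip_width: 1.0
```

>>> move_arm(
  claw=[1, 1, 1, 1, 1, 1, 1, 1],
  dp=[
    [-0.12, -0.12, 0],
    [-0.12, -0.12, 0],
    [-0.12, -0.12, 0],
    [-0.12, -0.12, 0],
    [-0.12, -0.12, 0],
    [-0.12, -0.12, 0],
    [-0.12, -0.12, 0],
    [-0.12, -0.12, 0],
  ],
  turn=[
    [0, 0, 0],
    [0, 0, 0],
    [0, 0, 0],
    [0, 0, 0],
    [0, 0, 0],
    [0, 0, 0],
    [0, 0, 0],
    [0, 0, 0],
  ],
)

```text
clock: 1.43
position: [0.4286, -0.1473, 0.2632]
ee_rot: [0.782, -0.623, -0.0, 0.0]
ft_force: [0.2, -1.1, 0.3]
grip_width: 0.997
```

>>> move_arm(
  claw=[1, 1, 1, 1, 1, 1, 1, 1],
  dp=[
    [0, 0, 0],
    [0, 0, 0],
    [0, 0, 0],
    [0, 0, 0],
    [0, 0, 0],
    [0, 0, 0],
    [0, 0, 0],
    [0, 0, 0],
  ],
  turn=[
    [0, 0, -0.15],
    [0, 0, -0.15],
    [0, 0, -0.15],
    [0, 0, -0.15],
    [0, 0, -0.15],
    [0, 0, -0.15],
    [0, 0, -0.15],
    [0, 0, -0.15],
  ],
)

```text
clock: 2.1
position: [0.428, -0.1488, 0.263]
ee_rot: [0.98, -0.197, -0.0, 0.0]
ft_force: [0.5, 0.4, -0.6]
grip_width: 1.0
```

```bash
python3 -c "
from h import *
go([.4905,-.0658,.22],62)"
```

```text
t 2.1 pos [ 0.428  -0.1488  0.263 ] yaw -22.73 tilt_z [-0.0005  0.0001 -1.    ] F [ 0.5453  0.4255 -0.612 ] grip 0.9996234526697896
turn frac [-0.0004  0.0007 -1.8828] deg [ -0.0169   0.0295 -84.7275]
world d [ 0.0625  0.083  -0.043 ] shift frac now axes [ 0.1279 -0.5037  0.215 ]  after-turn axes [0.5133 0.0809 0.2152]
j [ 0.8029 -0.0423 -0.5457  1.8142 -0.0224  1.3642 -0.1344]
```

>>> move_arm(
  claw=[1, 1, 1, 1, 1, 1, 1, 1],
  dp=[
    [0, 0, 0],
    [0, 0, 0],
    [0, 0, 0],
    [0, 0, 0],
    [0, 0, 0],
    [0, 0, 0],
    [0, 0, 0],
    [0, 0, 0],
  ],
  turn=[
    [0, 0, -0.15],
    [0, 0, -0.15],
    [0, 0, -0.15],
    [0, 0, -0.15],
    [0, 0, -0.15],
    [0, 0, -0.15],
    [0, 0, -0.15],
    [0, 0, -0.15],
  ],
)

```text
clock: 2.77
position: [0.428, -0.1489, 0.263]
ee_rot: [0.963, 0.269, -0.0, -0.0]
ft_force: [0.2, 0.1, -0.2]
grip_width: 1.001
```

>>> move_arm(
  claw=[1, 1, 1, 1, 1, 1, 1, 1],
  dp=[
    [0, 0, 0],
    [0, 0, 0],
    [0, 0, 0],
    [0, 0, 0],
    [0, 0, 0],
    [0.17, 0.027, 0],
    [0.17, 0.027, 0],
    [0.17, 0.027, 0],
  ],
  turn=[
    [0, 0, -0.14],
    [0, 0, -0.14],
    [0, 0, -0.14],
    [0, 0, -0.14],
    [0, 0, -0.12],
    [0, 0, 0],
    [0, 0, 0],
    [0, 0, 0],
  ],
)

```text
clock: 3.43
position: [0.4915, -0.0662, 0.2633]
ee_rot: [0.86, 0.511, -0.0, 0.0]
ft_force: [0.8, -0.8, -0.5]
grip_width: 0.997
```

>>> move_arm(
  claw=[1, 1],
  dp=[
    [0, 0, 0],
    [0, 0, 0],
  ],
  turn=[
    [0, 0, 0],
    [0, 0, 0],
  ],
)

```text
clock: 3.6
position: [0.4915, -0.0651, 0.2628]
ee_rot: [0.858, 0.513, -0.0, -0.001]
ft_force: [-0.0, -0.4, 0.1]
grip_width: 0.999
```

```bash
python3 -c "
from h import *
go([.4905,-.0658,.076],62)
im=cams.camera('scene');cv2.imwrite('pics/s1.png',im[:,:,::-1])"
```

```text
t 3.6 pos [ 0.4915 -0.0651  0.2628] yaw 61.75 tilt_z [-0.0007  0.0009 -1.    ] F [-0.0131 -0.4288  0.1221] grip 0.9987269553346253
turn frac [-0.0014 -0.0006 -0.0055] deg [-0.0627 -0.0276 -0.2474]
world d [-0.001  -0.0007 -0.1868] shift frac now axes [-0.0057 -0.0017  0.9342]  after-turn axes [-0.0053 -0.0028  0.9342]
j [ 0.6459  0.0709 -0.6279  1.7164  0.0415  1.3687  1.0886]
```

View pics/s1.png

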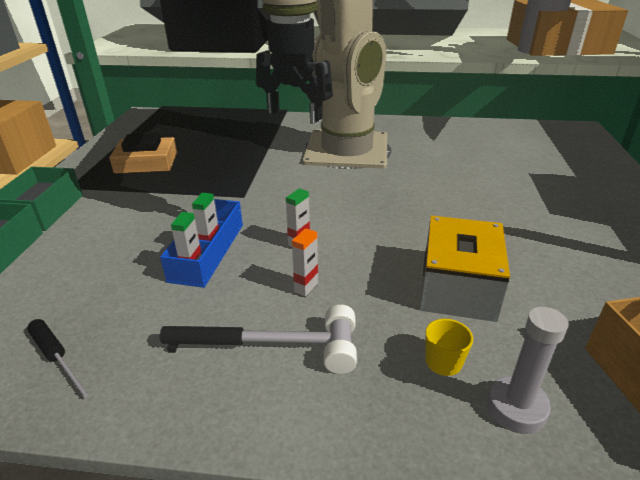

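The gripper hangs centred above the green bar, with fingertips around (270–320,110). I'll descend and grip.

>>> move_arm(
  claw=[1, 1, 1, 1, 1, 1, 1, 1],
  dp=[
    [-0.006, -0.002, 0.13],
    [0, 0, 0.13],
    [0, 0, 0.13],
    [0, 0, 0.13],
    [0, 0, 0.13],
    [0, 0, 0.13],
    [0, 0, 0.1],
    [0, 0, 0.054],
  ],
  turn=[
    [0, 0, -0.005],
    [0, 0, 0],
    [0, 0, 0],
    [0, 0, 0],
    [0, 0, 0],
    [0, 0, 0],
    [0, 0, 0],
    [0, 0, 0],
  ],
)

```text
clock: 4.32
position: [0.4881, -0.0693, 0.074]
ee_rot: [0.859, 0.512, -0.002, -0.001]
ft_force: [-1.1, 0.2, 0.0]
grip_width: 0.998
```

>>> move_arm(
  claw=[0.4, 0.35, 0.3, 0.25, 0.2, 0.1, 0, 0],
  dp=[
    [0, 0, 0],
    [0, 0, 0],
    [0, 0, 0],
    [0, 0, 0],
    [0, 0, 0],
    [0, 0, 0],
    [0, 0, 0],
    [0, 0, 0],
  ],
  turn=[
    [0, 0, 0],
    [0, 0, 0],
    [0, 0, 0],
    [0, 0, 0],
    [0, 0, 0],
    [0, 0, 0],
    [0, 0, 0],
    [0, 0, 0],
  ],
)

```text
clock: 4.98
position: [0.4911, -0.0679, 0.0777]
ee_rot: [0.858, 0.513, 0.001, 0.001]
ft_force: [-1.3, 0.5, 6.9]
grip_width: 0.273
```

>>> move_arm(
  claw=[0, 0, 0, 0, 0, 0],
  dp=[
    [0, 0, 0],
    [0, 0, 0],
    [0, 0, 0],
    [0, 0, 0],
    [0, 0, 0],
    [0, 0, 0],
  ],
  turn=[
    [0, 0, 0],
    [0, 0, 0],
    [0, 0, 0],
    [0, 0, 0],
    [0, 0, 0],
    [0, 0, 0],
  ],
)

```text
clock: 5.48
position: [0.4911, -0.0679, 0.0777]
ee_rot: [0.858, 0.513, 0.001, 0.001]
ft_force: [-0.8, 0.7, 7.3]
grip_width: 0.278
```

```bash
python3 -c "
from h import *
go([.4905,-.0658,.076],62)
"
```

```text
t 5.4833 pos [ 0.4911 -0.0679  0.0777] yaw 61.77 tilt_z [ 0.0021 -0.0007 -1.    ] F [-0.7708  0.6711  7.3044] grip 0.27801352308501887
turn frac [ 0.0027 -0.0004 -0.0052] deg [ 0.1233 -0.0198 -0.233 ]
world d [-0.0006  0.0021 -0.0017] shift frac now axes [ 0.008  -0.0077  0.0083]  after-turn axes [ 0.008  -0.0076  0.0083]
j [ 0.602   0.2576 -0.6149  1.9441  0.1775  0.9907  0.9833]
```

>>> move_arm(
  claw=[0, 0, 0, 0, 0, 0, 0, 0],
  dp=[
    [0, 0, -0.08],
    [0, 0, -0.13],
    [0, 0, -0.13],
    [0, 0, -0.13],
    [0, 0, -0.13],
    [0, 0, -0.13],
    [0, 0, -0.13],
    [0, 0, 0],
  ],
  turn=[
    [0, 0, 0],
    [0, 0, 0],
    [0, 0, 0],
    [0, 0, 0],
    [0, 0, 0],
    [0, 0, 0],
    [0, 0, 0],
    [0, 0, 0],
  ],
)

```text
clock: 6.15
position: [0.492, -0.0679, 0.2534]
ee_rot: [0.858, 0.513, 0.002, 0.003]
ft_force: [0.6, 0.4, -2.8]
grip_width: 0.278
```

>>> move_arm(
  claw=[0, 0, 0, 0, 0, 0],
  dp=[
    [0, 0, 0],
    [0, 0, 0],
    [0, 0, 0],
    [0, 0, 0],
    [0, 0, 0],
    [0, 0, 0],
  ],
  turn=[
    [0, 0, -0.13],
    [0, 0, -0.13],
    [0, 0, -0.13],
    [0, 0, -0.13],
    [0, 0, 0],
    [0, 0, 0],
  ],
)

```text
clock: 6.65
position: [0.4898, -0.0678, 0.2478]
ee_rot: [0.737, 0.675, -0.0, -0.0]
ft_force: [-0.1, 0.4, -2.9]
grip_width: 0.279
```

```bash
python3 -c "
from h import *
go([.468,-.248,.25],85.5)
for n in ('scene','top'): im=cams.camera(n);cv2.imwrite(f'pics/{n}2.png',im[:,:,::-1])
a=cv2.imread('pics/scene2.png')[60:360,160:500];b=cv2.imread('pics/top2.png')[200:400,200:480]
cv2.imwrite('pics/c2.png',np.hstack([cv2.resize(a,(340,300)),cv2.resize(b,(420,300))]))"
```

```text
t 6.65 pos [ 0.4898 -0.0678  0.2478] yaw 84.98 tilt_z [-0.001   0.0001 -1.    ] F [-0.0912  0.3984 -2.8598] grip 0.2785454204742847
turn frac [-0.0013 -0.0001 -0.0115] deg [-0.0592 -0.0024 -0.5166]
world d [-0.0218 -0.1802  0.0022] shift frac now axes [-0.907  -0.0296 -0.0109]  after-turn axes [-0.9067 -0.0378 -0.0109]
j [ 0.6685  0.0781 -0.6477  1.7422  0.0483  1.3383  1.4943]
```

View pics/c2.png

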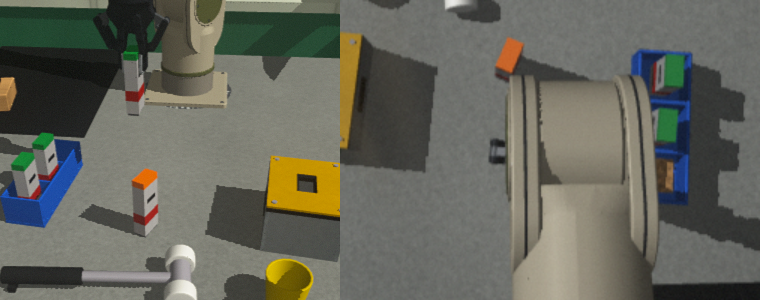

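>>> move_arm(
  claw=[0, 0, 0, 0, 0, 0, 0, 0],
  dp=[
    [-0.1, -0.006, 0],
    [-0.16, -0.006, 0],
    [-0.16, -0.006, 0],
    [-0.16, -0.006, 0],
    [-0.16, -0.006, 0],
    [-0.1, 0, 0],
    [-0.067, 0, 0],
    [0, 0, 0],
  ],
  turn=[
    [0, 0, -0.012],
    [0, 0, 0],
    [0, 0, 0],
    [0, 0, 0],
    [0, 0, 0],
    [0, 0, 0],
    [0, 0, 0],
    [0, 0, 0],
  ],
)

```text
clock: 7.42
position: [0.4695, -0.2513, 0.248]
ee_rot: [0.735, 0.678, -0.0, -0.0]
ft_force: [-1.1, 0.1, -3.3]
grip_width: 0.278
```

>>> move_arm(
  claw=[0, 0],
  dp=[
    [0, 0, 0],
    [0, 0, 0],
  ],
  turn=[
    [0, 0, 0],
    [0, 0, 0],
  ],
)

```text
clock: 7.58
position: [0.4709, -0.2467, 0.2485]
ee_rot: [0.733, 0.681, 0.0, -0.0]
ft_force: [0.4, 0.6, -2.5]
grip_width: 0.276
```

```bash
python3 -c "
from h import *
go([.468,-.248,.0857],85.5)
for n in ('scene',): im=cams.camera(n);cv2.imwrite(f'pics/{n}3.png',im[:,:,::-1])
a=cv2.imread('pics/scene3.png')[60:300,100:400]
cv2.imwrite('pics/c3.png',cv2.resize(a,(750,600)))"
```

```text
t 7.5833 pos [ 0.4709 -0.2467  0.2485] yaw 85.77 tilt_z [ 0.0001  0.0007 -1.    ] F [ 0.4083  0.6435 -2.5248] grip 0.2755567506327785
turn frac [ 0.0001 -0.0009  0.0059] deg [ 0.0053 -0.0384  0.2665]
world d [-0.0029 -0.0013 -0.1628] shift frac now axes [-0.0082 -0.014   0.8139]  after-turn axes [-0.0077 -0.0139  0.8139]
j [ 0.8489  0.152  -0.4977  1.6604  0.0735  1.348   1.8367]
```

View pics/c3.png

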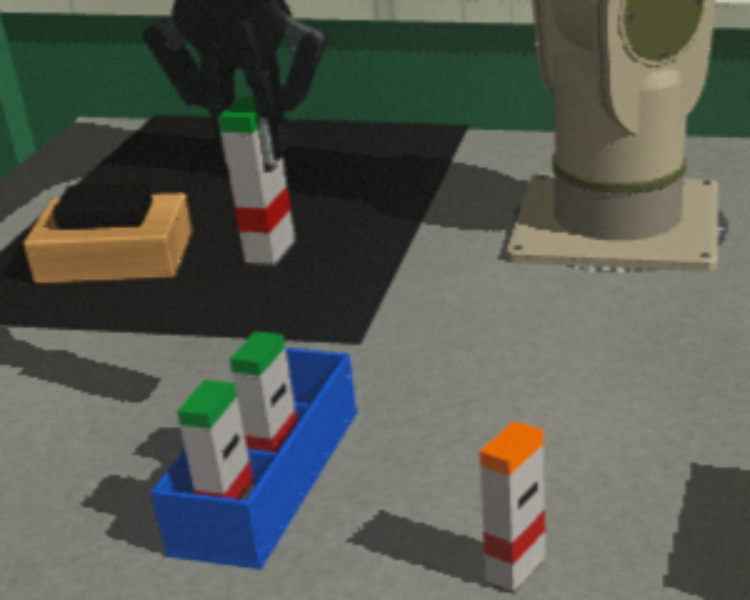

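Held upright over the empty cell. I'll lower it, slowly at the end.

>>> move_arm(
  claw=[0, 0, 0, 0, 0, 0, 0, 0],
  dp=[
    [-0.008, -0.01, 0.06],
    [0, 0, 0.12],
    [0, 0, 0.12],
    [0, 0, 0.12],
    [0, 0, 0.12],
    [0, 0, 0.1],
    [0, 0, 0.08],
    [0, 0, 0.04],
  ],
  turn=[
    [0, 0, 0],
    [0, 0, 0],
    [0, 0, 0],
    [0, 0, 0],
    [0, 0, 0],
    [0, 0, 0],
    [0, 0, 0],
    [0, 0, 0],
  ],
)

```text
clock: 8.3
position: [0.467, -0.2483, 0.0937]
ee_rot: [0.733, 0.68, -0.0, -0.002]
ft_force: [0.1, 0.2, -3.8]
grip_width: 0.278
```

>>> move_arm(
  claw=[0, 0, 0, 0],
  dp=[
    [0, 0, 0.01],
    [0, 0, 0.01],
    [0, 0, 0],
    [0, 0, 0],
  ],
  turn=[
    [0, 0, 0],
    [0, 0, 0],
    [0, 0, 0],
    [0, 0, 0],
  ],
)

```text
clock: 8.63
position: [0.4689, -0.2499, 0.0934]
ee_rot: [0.733, 0.68, 0.0, 0.001]
ft_force: [-0.1, -0.8, -2.7]
grip_width: 0.275
```

```bash
python3 -c "
from h import *
go([.4685,-.248,.0857],85.5)
for n in ('scene',): im=cams.camera(n);cv2.imwrite(f'pics/{n}4.png',im[:,:,::-1])
a=cv2.imread('pics/scene4.png')[100:300,120:370]
cv2.imwrite('pics/c4.png',cv2.resize(a,(750,600)))"
```

```text
t 8.6333 pos [ 0.4689 -0.2499  0.0934] yaw 85.71 tilt_z [ 0.0013 -0.0008 -1.    ] F [-0.1169 -0.7862 -2.7119] grip 0.27473587606476213
turn frac [0.0018 0.0009 0.0047] deg [0.0802 0.0424 0.2095]
world d [-0.0004  0.0019 -0.0077] shift frac now axes [ 0.0093 -0.0025  0.0386]  after-turn axes [ 0.0092 -0.0025  0.0386]
j [ 0.8278  0.2911 -0.4833  1.848   0.1558  1.038   1.7785]
```

View pics/c4.png

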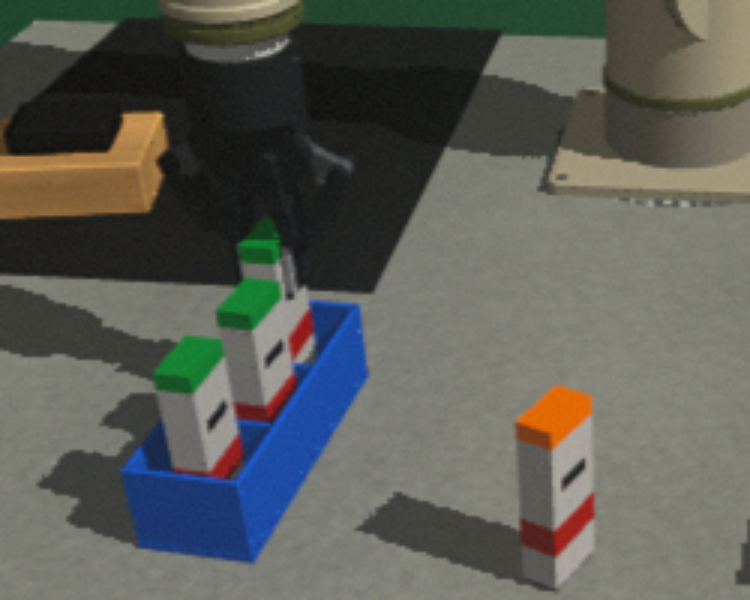

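Inside the cell with about 8 mm to go. I'll continue in small steps until contact shows.

>>> move_arm(
  claw=[0, 0, 0, 0, 0, 0],
  dp=[
    [0, 0, 0.01],
    [0, 0, 0.01],
    [0, 0, 0.01],
    [0, 0, 0.005],
    [0, 0, 0],
    [0, 0, 0],
  ],
  turn=[
    [0, 0, 0],
    [0, 0, 0],
    [0, 0, 0],
    [0, 0, 0],
    [0, 0, 0],
    [0, 0, 0],
  ],
)

```text
clock: 9.18
position: [0.4683, -0.2497, 0.0857]
ee_rot: [0.733, 0.68, -0.0, 0.0]
ft_force: [-2.0, 0.2, 2.4]
grip_width: 0.282
```

>>> move_arm(
  claw=[0, 0, 0, 0],
  dp=[
    [0, 0, 0.005],
    [0, 0, 0.005],
    [0, 0, 0],
    [0, 0, 0],
  ],
  turn=[
    [0, 0, 0],
    [0, 0, 0],
    [0, 0, 0],
    [0, 0, 0],
  ],
)

```text
clock: 9.52
position: [0.4692, -0.2495, 0.0856]
ee_rot: [0.733, 0.68, 0.0, 0.001]
ft_force: [-5.8, 4.8, 22.1]
grip_width: 0.276
```

Seated: z stopped at 0.0856, 8 mm above the bench value, with a contact force of 22 N. I'll relieve the push and release.

>>> move_arm(
  claw=[0, 0, 0.3, 0.4, 0.5, 0.6, 0.7, 0.7],
  dp=[
    [0, 0, -0.006],
    [0, 0, 0],
    [0, 0, 0],
    [0, 0, 0],
    [0, 0, 0],
    [0, 0, 0],
    [0, 0, 0],
    [0, 0, 0],
  ],
  turn=[
    [0, 0, 0],
    [0, 0, 0],
    [0, 0, 0],
    [0, 0, 0],
    [0, 0, 0],
    [0, 0, 0],
    [0, 0, 0],
    [0, 0, 0],
  ],
)

```text
clock: 10.18
position: [0.4682, -0.2497, 0.0846]
ee_rot: [0.733, 0.68, -0.0, -0.0]
ft_force: [-0.3, 0.4, -0.7]
grip_width: 0.699
```

>>> move_arm(
  claw=[0.7, 0.7, 0.7, 0.7, 1, 1, 1, 1],
  dp=[
    [0, 0, -0.05],
    [0, 0, -0.1],
    [0, 0, -0.13],
    [0, 0, -0.14],
    [0, 0, -0.14],
    [0, 0, -0.14],
    [0, 0, -0.14],
    [0, 0, 0],
  ],
  turn=[
    [0, 0, 0],
    [0, 0, 0],
    [0, 0, 0],
    [0, 0, 0],
    [0, 0, 0],
    [0, 0, 0],
    [0, 0, 0],
    [0, 0, 0],
  ],
)

```text
clock: 10.85
position: [0.4704, -0.2503, 0.2593]
ee_rot: [0.733, 0.68, 0.001, 0.004]
ft_force: [0.4, -0.5, 0.5]
grip_width: 1.005
```

```bash
python3 -c "
from h import *
go([.6339,-.0305,.24],66)
for n in ('scene',): im=cams.camera(n);cv2.imwrite(f'pics/{n}5.png',im[:,:,::-1])
a=cv2.imread('pics/scene5.png')[100:300,120:370]
cv2.imwrite('pics/c5.png',cv2.resize(a,(750,600)))"
```

```text
t 10.85 pos [ 0.4704 -0.2503  0.2593] yaw 85.72 tilt_z [ 0.0075 -0.0045 -1.    ] F [ 0.4371 -0.4512  0.5019] grip 1.004763412058136
turn frac [0.0107 0.0032 0.4382] deg [ 0.4793  0.1443 19.7207]
world d [ 0.1635  0.2198 -0.0193] shift frac now axes [1.1573 0.7325 0.0976]  after-turn axes [1.3365 0.2998 0.0964]
j [ 0.8556  0.1421 -0.4967  1.6481  0.0706  1.3603  1.845 ]
```

View pics/c5.png

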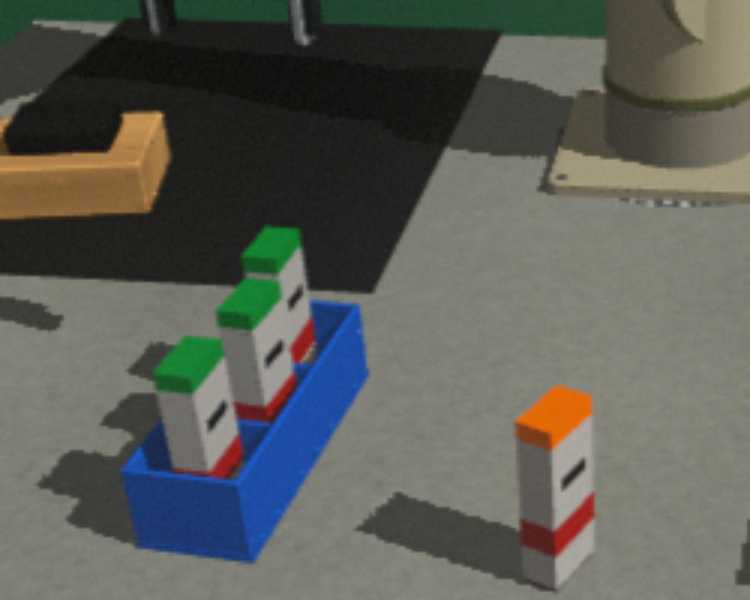

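The green bar stands upright in its cell. Now the orange bar.

>>> move_arm(
  claw=[1, 1, 1, 1, 1, 1, 1, 1],
  dp=[
    [0.14, 0.09, 0],
    [0.15, 0.095, 0],
    [0.15, 0.095, 0],
    [0.15, 0.095, 0],
    [0.15, 0.095, 0],
    [0.15, 0.095, 0],
    [0.15, 0.095, 0],
    [0.117, 0.072, 0],
  ],
  turn=[
    [0, 0, 0],
    [0, 0, 0],
    [0, 0, 0],
    [0, 0, 0],
    [0, 0, 0],
    [0, 0, 0],
    [0, 0, 0],
    [0, 0, 0],
  ],
)

```text
clock: 11.57
position: [0.6323, -0.027, 0.2521]
ee_rot: [0.733, 0.681, 0.0, -0.001]
ft_force: [0.2, -0.4, 0.5]
grip_width: 0.999
```

>>> move_arm(
  claw=[1, 1, 1, 1, 1, 1],
  dp=[
    [0, 0, 0],
    [0, 0, 0],
    [0, 0, 0],
    [0, 0, 0],
    [0, 0, 0],
    [0, 0, 0],
  ],
  turn=[
    [0, 0, 0.11],
    [0, 0, 0.11],
    [0, 0, 0.11],
    [0, 0, 0.11],
    [0, 0, 0],
    [0, 0, 0],
  ],
)

```text
clock: 12.07
position: [0.6313, -0.0298, 0.2523]
ee_rot: [0.838, 0.545, -0.0, -0.0]
ft_force: [-0.7, -0.6, 0.6]
grip_width: 1.004
```

```bash
python3 -c "
from h import *
go([.6339,-.0305,.076],66)
"
```

```text
t 12.0667 pos [ 0.6313 -0.0298  0.2523] yaw 66.07 tilt_z [-0.0007 -0.0001 -1.    ] F [-0.6518 -0.5857  0.6169] grip 1.0044029198326128
turn frac [-0.0008  0.0005  0.0015] deg [-0.0357  0.0236  0.0672]
world d [ 0.0026 -0.0007 -0.1763] shift frac now axes [0.0025 0.0136 0.8817]  after-turn axes [0.0021 0.0131 0.8817]
j [ 0.3996  0.3948 -0.5708  1.3842  0.2117  1.4242  0.9861]
```

>>> move_arm(
  claw=[1, 1, 1, 1, 1, 1, 1, 1],
  dp=[
    [0.002, 0.013, 0.08],
    [0, 0, 0.13],
    [0, 0, 0.13],
    [0, 0, 0.13],
    [0, 0, 0.13],
    [0, 0, 0.13],
    [0, 0, 0.1],
    [0, 0, 0.05],
  ],
  turn=[
    [0, 0, 0],
    [0, 0, 0],
    [0, 0, 0],
    [0, 0, 0],
    [0, 0, 0],
    [0, 0, 0],
    [0, 0, 0],
    [0, 0, 0],
  ],
)

```text
clock: 12.73
position: [0.6325, -0.0308, 0.0736]
ee_rot: [0.838, 0.545, -0.002, -0.001]
ft_force: [-0.6, -0.5, -0.2]
grip_width: 0.998
```

>>> move_arm(
  claw=[0.45, 0.4, 0.35, 0.3, 0.25, 0.2, 0.1, 0],
  dp=[
    [0, 0, 0],
    [0, 0, 0],
    [0, 0, 0],
    [0, 0, 0],
    [0, 0, 0],
    [0, 0, 0],
    [0, 0, 0],
    [0, 0, 0],
  ],
  turn=[
    [0, 0, 0],
    [0, 0, 0],
    [0, 0, 0],
    [0, 0, 0],
    [0, 0, 0],
    [0, 0, 0],
    [0, 0, 0],
    [0, 0, 0],
  ],
)

```text
clock: 13.4
position: [0.635, -0.0306, 0.0781]
ee_rot: [0.839, 0.544, 0.001, 0.001]
ft_force: [-0.5, 0.8, 7.4]
grip_width: 0.279
```

>>> move_arm(
  claw=[0, 0, 0, 0, 0, 0],
  dp=[
    [0, 0, 0],
    [0, 0, 0],
    [0, 0, 0],
    [0, 0, 0],
    [0, 0, 0],
    [0, 0, 0],
  ],
  turn=[
    [0, 0, 0],
    [0, 0, 0],
    [0, 0, 0],
    [0, 0, 0],
    [0, 0, 0],
    [0, 0, 0],
  ],
  grip_force=60,
)

```text
clock: 13.9
position: [0.6351, -0.0306, 0.0781]
ee_rot: [0.839, 0.544, 0.001, 0.001]
ft_force: [0.7, -0.6, 6.2]
grip_width: 0.274
```

```bash
python3 -c "
from h import *
go([.6339,-.0305,.24],83.7)
"
```

```text
t 13.9 pos [ 0.6351 -0.0306  0.0781] yaw 65.91 tilt_z [ 0.0023 -0.0003 -1.    ] F [ 0.6552 -0.626   6.2311] grip 0.27358038433018284
turn frac [ 0.003  -0.0004 -0.3953] deg [  0.1335  -0.0181 -17.7895]
world d [-0.0012  0.0001  0.1619] shift frac now axes [-0.0015 -0.0036 -0.8094]  after-turn axes [-0.0003 -0.0058 -0.8093]
j [ 0.3817  0.534  -0.5361  1.5769  0.2951  1.1099  0.9256]
```

>>> move_arm(
  claw=[0, 0, 0, 0, 0, 0, 0, 0],
  dp=[
    [0, 0, -0.06],
    [0, 0, -0.12],
    [0, 0, -0.13],
    [0, 0, -0.13],
    [0, 0, -0.13],
    [0, 0, -0.12],
    [0, 0, -0.1],
    [0, 0, -0.05],
  ],
  turn=[
    [0, 0, 0],
    [0, 0, 0],
    [0, 0, 0],
    [0, 0, 0],
    [0, 0, 0],
    [0, 0, 0],
    [0, 0, 0],
    [0, 0, 0],
  ],
)

```text
clock: 14.57
position: [0.6347, -0.0304, 0.2482]
ee_rot: [0.839, 0.544, 0.001, 0.001]
ft_force: [0.4, 0.6, -2.8]
grip_width: 0.274
```

>>> move_arm(
  claw=[0, 0, 0, 0, 0, 0],
  dp=[
    [0, 0, 0],
    [0, 0, 0],
    [0, 0, 0],
    [0, 0, 0],
    [0, 0, 0],
    [0, 0, 0],
  ],
  turn=[
    [0, 0, -0.1],
    [0, 0, -0.1],
    [0, 0, -0.1],
    [0, 0, -0.095],
    [0, 0, 0],
    [0, 0, 0],
  ],
)

```text
clock: 15.07
position: [0.6338, -0.0307, 0.2443]
ee_rot: [0.746, 0.666, -0.0, -0.0]
ft_force: [0.2, -0.5, -2.6]
grip_width: 0.273
```

```bash
python3 -c "
from h import *
go([.5987,.2494,.25],83.7)
"
```

```text
t 15.0667 pos [ 0.6338 -0.0307  0.2443] yaw 83.55 tilt_z [-0.0009  0.0001 -1.    ] F [ 0.2478 -0.504  -2.5528] grip 0.2727883306325536
turn frac [-0.0012  0.     -0.0034] deg [-0.0542  0.0015 -0.153 ]
world d [-0.0351  0.2801  0.0057] shift frac now axes [ 1.3718 -0.3319 -0.0283]  after-turn axes [ 1.3727 -0.3282 -0.0286]
j [ 0.4325  0.414  -0.6181  1.3871  0.238   1.4159  1.2761]
```

>>> move_arm(
  claw=[0, 0, 0, 0, 0, 0, 0, 0],
  dp=[
    [0.15, -0.035, -0.01],
    [0.18, -0.043, -0.01],
    [0.18, -0.043, 0],
    [0.18, -0.043, 0],
    [0.18, -0.043, 0],
    [0.18, -0.043, 0],
    [0.17, -0.041, 0],
    [0.15, -0.037, 0],
  ],
  turn=[
    [0, 0, 0],
    [0, 0, 0],
    [0, 0, 0],
    [0, 0, 0],
    [0, 0, 0],
    [0, 0, 0],
    [0, 0, 0],
    [0, 0, 0],
  ],
)

```text
clock: 15.73
position: [0.5981, 0.2515, 0.2486]
ee_rot: [0.746, 0.666, -0.0, -0.0]
ft_force: [0.9, 0.4, -2.2]
grip_width: 0.273
```

>>> move_arm(
  claw=[0, 0, 0, 0],
  dp=[
    [0, 0, 0],
    [0, 0, 0],
    [0, 0, 0],
    [0, 0, 0],
  ],
  turn=[
    [0, 0, 0],
    [0, 0, 0],
    [0, 0, 0],
    [0, 0, 0],
  ],
)

```text
clock: 16.07
position: [0.5996, 0.2474, 0.2485]
ee_rot: [0.746, 0.666, -0.0, 0.0]
ft_force: [-1.1, 0.1, -2.6]
grip_width: 0.271
```

```bash
python3 -c "
from h import *
go([.5987,.2494,.195],83.7)
for n in ('scene','top'): im=cams.camera(n);cv2.imwrite(f'pics/{n}6.png',im[:,:,::-1])
a=cv2.imread('pics/scene6.png')[100:320,370:570];b=cv2.imread('pics/top6.png')[180:340,80:280]
cv2.imwrite('pics/c6.png',np.hstack([cv2.resize(a,(500,550)),cv2.resize(b,(300,550))]))"
```

```text
t 16.0667 pos [0.5996 0.2474 0.2485] yaw 83.51 tilt_z [-0.    -0.001 -1.   ] F [-1.1267  0.1157 -2.6014] grip 0.2705484546195036
turn frac [ 0.0001  0.0013 -0.0043] deg [ 0.004   0.0565 -0.1945]
world d [-0.0009  0.002  -0.0535] shift frac now axes [ 0.0096 -0.0059  0.2674]  after-turn axes [ 0.0094 -0.0058  0.2674]
j [ 0.0347  0.4645 -0.7037  1.336   0.2972  1.4469  0.805 ]
```

View pics/c6.png

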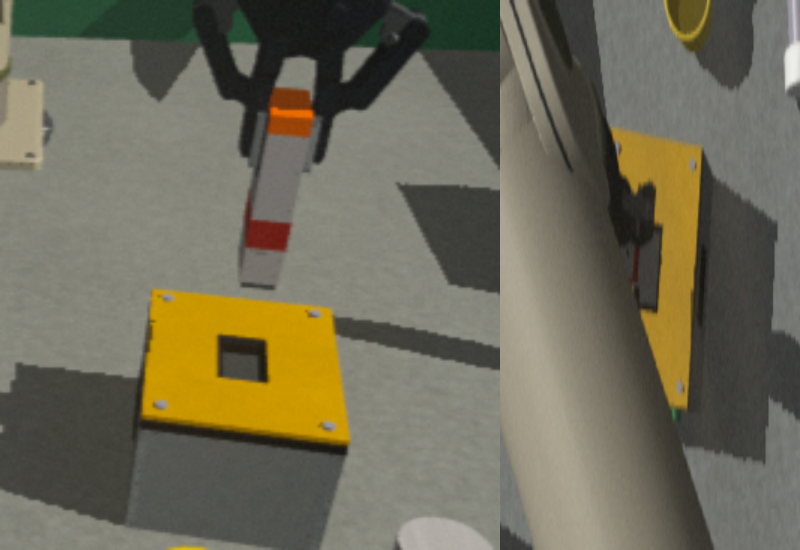

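>>> move_arm(
  claw=[0, 0, 0, 0, 0, 0, 0, 0],
  dp=[
    [0.009, -0.005, 0.05],
    [0, 0, 0.08],
    [0, 0, 0.08],
    [0, 0, 0.06],
    [0, 0, 0.03],
    [0, 0, 0],
    [0, 0, 0],
    [0, 0, 0],
  ],
  turn=[
    [0, 0, -0.004],
    [0, 0, 0],
    [0, 0, 0],
    [0, 0, 0],
    [0, 0, 0],
    [0, 0, 0],
    [0, 0, 0],
    [0, 0, 0],
  ],
)

```text
clock: 16.83
position: [0.5987, 0.2511, 0.1896]
ee_rot: [0.744, 0.668, 0.001, 0.0]
ft_force: [0.0, 0.2, -2.4]
grip_width: 0.27
```

```bash
cat > chk.py <<'E'
from h import *
import sys
k=sys.argv[1]
go([.5987,.2494,.1381],83.7)
o=manip.get_obs(); p=o["position"]; fz=p[2]-.0781
im=cams.camera('scene')[:,:,::-1].copy(); cv2.imwrite(f'pics/s{k}raw.png',im)
a=np.radians(-6.3); c=p[:2]-.0011*np.array([np.cos(a),np.sin(a)])
f=5;x0,y0=410,160
big=cv2.resize(im[y0:y0+115,x0:x0+100],None,fx=f,fy=f,interpolation=cv2.INTER_CUBIC)
def D(P,col):
    q=(proj("scene",P)-[x0,y0]+.5)*f-.5
    cv2.polylines(big,[np.round(q*16).astype(np.int32)],True,col,1,cv2.LINE_AA,4)
D(box(c,-6.3,.041,.021,fz),(255,0,255)); D(box(c,-6.3,.044,.024,fz+.12),(255,0,255))
D(box(c,-6.3,.044,.024,fz+.03),(0,255,0)); D(box(c,-6.3,.044,.024,fz+.05),(0,255,0))
D(box((.5976,.2495),-6.3,.054,.034,.1),(255,255,0))
cv2.imwrite(f'pics/chk{k}.png',np.hstack([big,cv2.resize(cv2.imread(f'pics/s{k}raw.png')[y0:y0+115,x0:x0+60],None,fx=f,fy=f)]))
E
python3 chk.py 7
```

```text
t 16.8333 pos [0.5987 0.2511 0.1896] yaw 83.85 tilt_z [ 0.0012  0.0006 -1.    ] F [ 0.0092  0.195  -2.4017] grip 0.27048429780573785
turn frac [ 0.0014 -0.0009  0.0033] deg [ 0.0652 -0.0393  0.149 ]
world d [-0.     -0.0017 -0.0515] shift frac now axes [-0.0085  0.0005  0.2575]  after-turn axes [-0.0084  0.0008  0.2575]
j [ 0.0332  0.4981 -0.6964  1.4188  0.3206  1.3381  0.7871]
```

View pics/chk7.png

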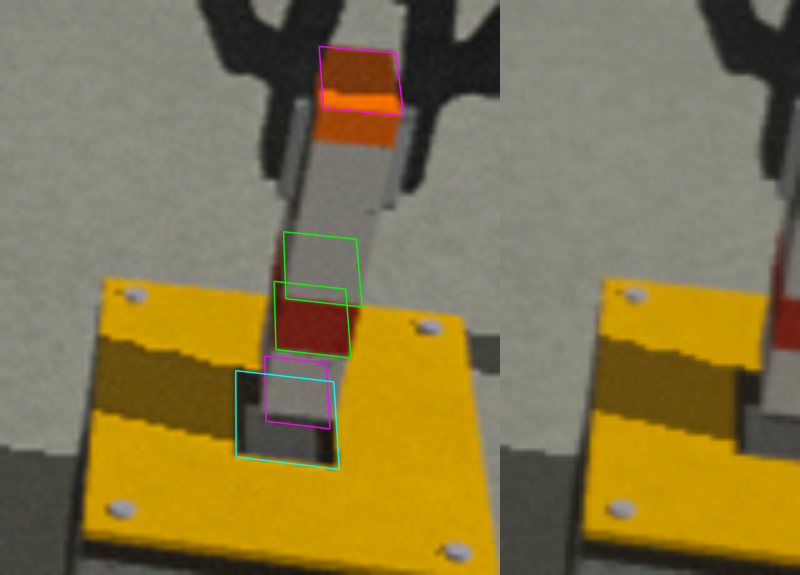

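Foot sits just above the window mouth and the overlay matches to about 1 px. The lowest 4 mm looks dark against the opening. Before inserting, I'll check the scatter of the position reading.

```bash
python3 -c "
from h import *
L=[]
for i in range(12):
    cams.camera('scene'); o=manip.get_obs(); L.append(np.r_[o['clock'],o['position']])
L=np.array(L);print(L);print(L.mean(0),L.std(0))
L=L[:,1:].mean(0);print((np.array([.5987,.2494,0])-L)*1000)
"
```

```text
[[16.9333  0.5987  0.2511  0.1897]
 [16.9833  0.5986  0.2511  0.1895]
 [17.0333  0.5986  0.251   0.1894]
 [17.0833  0.5985  0.251   0.1892]
 [17.1333  0.5985  0.2509  0.1891]
 [17.1833  0.5984  0.2509  0.1889]
 [17.2333  0.5984  0.2508  0.1889]
 [17.2833  0.5984  0.2509  0.1888]
 [17.3333  0.5983  0.2508  0.1887]
 [17.3833  0.5983  0.2508  0.1887]
 [17.4333  0.5983  0.2508  0.1887]
 [17.4833  0.5983  0.2508  0.1887]]
[17.2083  0.5984  0.2509  0.189 ] [0.1726 0.0001 0.0001 0.0003]
[   0.2554   -1.5225 -189.022 ]
```

>>> move_arm(
  claw=[0, 0, 0, 0, 0, 0, 0, 0],
  dp=[
    [-0.007, 0.001, 0],
    [0, 0, 0],
    [0, 0, 0],
    [0, 0, 0],
    [0, 0, 0],
    [0, 0, 0],
    [0, 0, 0],
    [0, 0, 0],
  ],
  turn=[
    [0, 0, 0.003],
    [0, 0, 0],
    [0, 0, 0],
    [0, 0, 0],
    [0, 0, 0],
    [0, 0, 0],
    [0, 0, 0],
    [0, 0, 0],
  ],
)

```text
clock: 18.15
position: [0.5983, 0.2495, 0.1887]
ee_rot: [0.745, 0.667, -0.0, 0.0]
ft_force: [0.6, -0.4, -2.3]
grip_width: 0.275
```

>>> move_arm(
  claw=[0, 0, 0, 0, 0, 0, 0, 0],
  dp=[
    [0, 0, 0.01],
    [0, 0, 0.015],
    [0, 0, 0.015],
    [0, 0, 0.01],
    [0, 0, 0],
    [0, 0, 0],
    [0, 0, 0],
    [0, 0, 0],
  ],
  turn=[
    [0, 0, 0],
    [0, 0, 0],
    [0, 0, 0],
    [0, 0, 0],
    [0, 0, 0],
    [0, 0, 0],
    [0, 0, 0],
    [0, 0, 0],
  ],
)

```text
clock: 18.82
position: [0.5984, 0.2495, 0.1788]
ee_rot: [0.745, 0.667, 0.0, 0.0]
ft_force: [-0.5, -0.2, -2.9]
grip_width: 0.273
```

```bash
python3 chk.py 8; python3 -c "
import cv2
a=cv2.imread('pics/s8raw.png')[215:275,440:500];cv2.imwrite('pics/z8.png',cv2.resize(a,(600,600),interpolation=cv2.INTER_CUBIC))"
```

```text
t 18.8167 pos [0.5984 0.2495 0.1788] yaw 83.72 tilt_z [ 0.0002  0.     -1.    ] F [-0.5368 -0.2068 -2.8552] grip 0.27337163691919336
turn frac [ 0.0003 -0.0001  0.0005] deg [ 0.014  -0.0035  0.023 ]
world d [ 0.0003 -0.0001 -0.0407] shift frac now axes [-0.0003  0.0013  0.2037]  after-turn axes [-0.0003  0.0014  0.2037]
j [ 0.0348  0.5043 -0.6934  1.4337  0.3246  1.3195  0.7835]
```

View pics/z8.png

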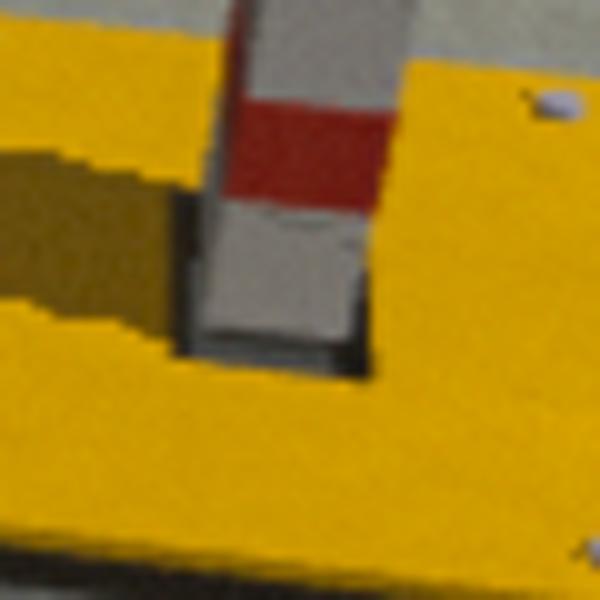

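The foot sits inside the window mouth with roughly equal gaps, about 33 px left and 27 px right at 10x zoom. I'll lower it stepwise.

>>> move_arm(
  claw=[0, 0, 0, 0, 0, 0, 0, 0],
  dp=[
    [0, 0.001, 0.007],
    [0, 0, 0.007],
    [0, 0, 0.007],
    [0, 0, 0.007],
    [0, 0, 0],
    [0, 0, 0],
    [0, 0, 0],
    [0, 0, 0],
  ],
  turn=[
    [0, 0, 0],
    [0, 0, 0],
    [0, 0, 0],
    [0, 0, 0],
    [0, 0, 0],
    [0, 0, 0],
    [0, 0, 0],
    [0, 0, 0],
  ],
)

```text
clock: 19.53
position: [0.5986, 0.2494, 0.1732]
ee_rot: [0.745, 0.667, 0.0, 0.0]
ft_force: [-0.2, 0.0, -1.9]
grip_width: 0.275
```

>>> move_arm(
  claw=[0, 0, 0, 0, 0, 0, 0, 0],
  dp=[
    [0, 0, 0.007],
    [0, 0, 0.007],
    [0, 0, 0.007],
    [0, 0, 0.007],
    [0, 0, 0],
    [0, 0, 0],
    [0, 0, 0],
    [0, 0, 0],
  ],
  turn=[
    [0, 0, 0],
    [0, 0, 0],
    [0, 0, 0],
    [0, 0, 0],
    [0, 0, 0],
    [0, 0, 0],
    [0, 0, 0],
    [0, 0, 0],
  ],
)

```text
clock: 20.2
position: [0.5986, 0.2494, 0.1676]
ee_rot: [0.745, 0.667, 0.0, 0.0]
ft_force: [-0.4, 0.5, -2.7]
grip_width: 0.271
```

>>> move_arm(
  claw=[0, 0, 0, 0, 0, 0, 0, 0],
  dp=[
    [0, 0, 0.01],
    [0, 0, 0.01],
    [0, 0, 0.01],
    [0, 0, 0.01],
    [0, 0, 0],
    [0, 0, 0],
    [0, 0, 0],
    [0, 0, 0],
  ],
  turn=[
    [0, 0, 0],
    [0, 0, 0],
    [0, 0, 0],
    [0, 0, 0],
    [0, 0, 0],
    [0, 0, 0],
    [0, 0, 0],
    [0, 0, 0],
  ],
)

```text
clock: 20.87
position: [0.5986, 0.2494, 0.1596]
ee_rot: [0.745, 0.667, 0.0, 0.0]
ft_force: [-0.0, -0.9, -2.4]
grip_width: 0.272
```

>>> move_arm(
  claw=[0, 0, 0, 0, 0, 0, 0, 0],
  dp=[
    [0, 0, 0.015],
    [0, 0, 0.015],
    [0, 0, 0.015],
    [0, 0, 0.015],
    [0, 0, 0.01],
    [0, 0, 0],
    [0, 0, 0],
    [0, 0, 0],
  ],
  turn=[
    [0, 0, 0],
    [0, 0, 0],
    [0, 0, 0],
    [0, 0, 0],
    [0, 0, 0],
    [0, 0, 0],
    [0, 0, 0],
    [0, 0, 0],
  ],
)

```text
clock: 21.53
position: [0.5986, 0.2494, 0.1456]
ee_rot: [0.745, 0.667, 0.0, 0.0]
ft_force: [0.0, -0.0, -2.4]
grip_width: 0.274
```

>>> move_arm(
  claw=[0, 0, 0, 0, 0, 0, 0, 0],
  dp=[
    [0, 0, 0.01],
    [0, 0, 0.01],
    [0, 0, 0.01],
    [0, 0, 0.006],
    [0, 0, 0],
    [0, 0, 0],
    [0, 0, 0],
    [0, 0, 0],
  ],
  turn=[
    [0, 0, 0],
    [0, 0, 0],
    [0, 0, 0],
    [0, 0, 0],
    [0, 0, 0],
    [0, 0, 0],
    [0, 0, 0],
    [0, 0, 0],
  ],
)

```text
clock: 22.2
position: [0.5986, 0.2494, 0.1384]
ee_rot: [0.745, 0.667, 0.0, 0.0]
ft_force: [-0.2, -0.7, -2.3]
grip_width: 0.276
```

```bash
python3 chk.py 9; python3 -c "
import cv2
a=cv2.imread('pics/s9raw.png')[170:275,430:510];cv2.imwrite('pics/z9.png',cv2.resize(a,(456,599),interpolation=cv2.INTER_CUBIC))"
```

```text
t 22.2 pos [0.5986 0.2494 0.1384] yaw 83.72 tilt_z [ 0.0002  0.     -1.    ] F [-0.2166 -0.6588 -2.2565] grip 0.2761030234497364
turn frac [ 0.0002 -0.0001  0.0005] deg [ 0.0095 -0.0028  0.0224]
world d [ 0.0001 -0.     -0.0003] shift frac now axes [-0.0002  0.0004  0.0014]  after-turn axes [-0.0002  0.0004  0.0014]
j [ 0.0302  0.5364 -0.6823  1.4786  0.3466  1.2494  0.7682]
```

View pics/z9.png

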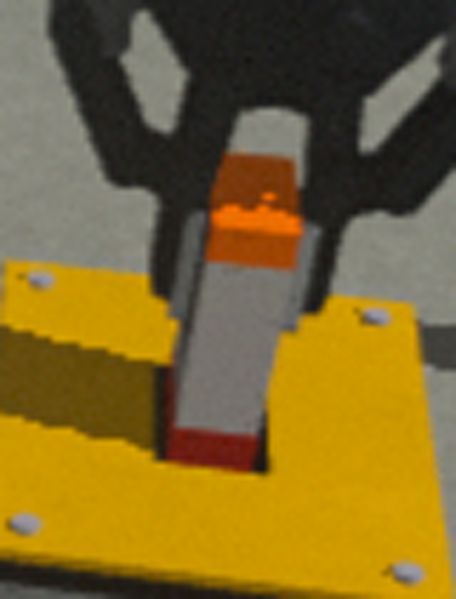

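View pics/chk9.png

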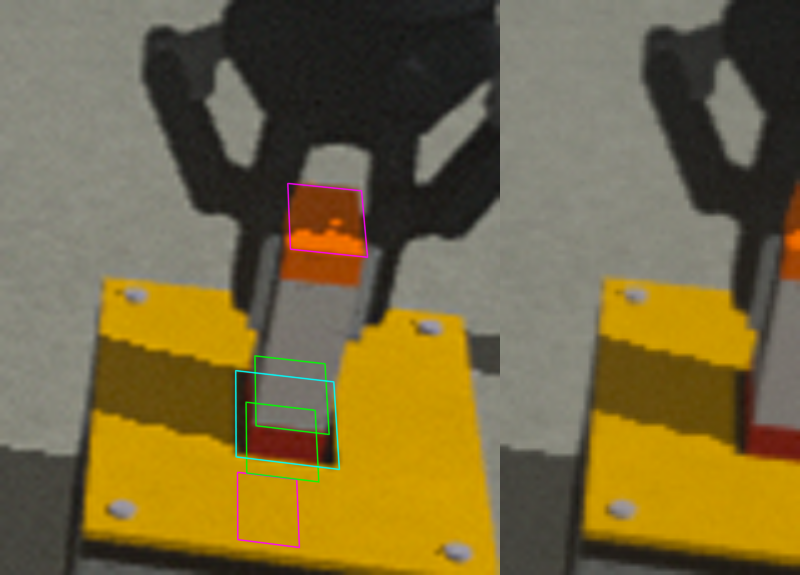

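```bash
python3 -c "
from h import *
im=cams.camera('scene');cv2.imwrite('pics/s10.png',im[:,:,::-1])
o=manip.get_obs();print(o['clock'],o['position'],o['ft_force'],o['torque'])"
```

```text
22.3 [0.5986 0.2495 0.1384] [ 0.3543 -1.2507 -2.5036] [-0.0259 -0.036  -0.0347]
```

View pics/s10.png

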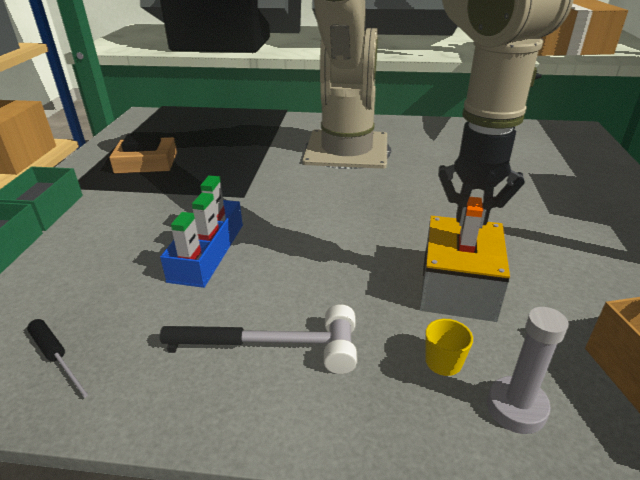

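The band's top edge lies on its predicted line, the lateral forces are near zero and only the bar's weight shows. The other objects are unmoved. Handing in.

```bash
python3 -c "
from workcell import manip
manip.hand_in()"
```

```text
the job is handed in; nothing more can be done
```

Both steps are done and the job is handed in, at about 22.3 s of the 62 s allowed.

- **Green bar:** It stands upright in the empty cell. The tool stopped about 8 mm higher than when the bar stood on the bench, which is the pad height, with 22 N of contact force. I eased the push before letting go.
- **Orange bar:** It hangs in the gripper through the window, with the underside at about z = 0.060 m. That puts the cover's top face about midway up the red band. The vertical force was about -2.4 N, roughly the bar's weight. Sideways forces were about 1 N or less, so there was no sign of it resting or pushing.
- **Other objects:** In the last picture the two stored bars, the mallet and the grease pot look unmoved. I judged that by eye and did not measure it.
- **One disagreement:** In the final overlay the top of the orange bar sat about 1 px (around 2 mm) to the left of the prediction, while the band matched. This could be a lean of about 1° or a calibration error. I left it because the forces showed no contact.

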